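# Catch a check-valve ball and hold it ready over the open valve

### The arm

A 6-joint arm with a two-finger parallel gripper is mounted at the origin on the work surface. World frame = base frame: x ahead of the robot, y to its left, z up, the work surface at z = 0. Lengths are in m, angles in rad, forces in N, time in s.
With the tool pointing down it reaches from about 0.275 to 0.725 m from the base axis. Payload 5.6 kg.
Tool frame: the origin (TCP) lies midway between the tips of the shut fingers; the grasp point (between the pads) lies 19 mm behind it; z points along the fingers, y is the direction in which the jaws open and shut (so a half turn about z gives the same grasp; the last joint's range is limited). The gripper opens to 85 mm and grips with 20 to 120 N. Pads are 22 mm wide; open, the fingers measure 114 mm over their backs; the gripper's body (76 mm by 85 mm) begins 54 mm behind the grasp point. The pads swing forward as they close: fully open they stand 13 mm farther back than shut.
Start: joints at [1.579, 0.255, 0.108, 0, -1.424, -0.285], TCP at [0.15, 0.529, 0.231] pointing down, gripper open.
Joint ranges: [-2.95, 2.95], [-1.21, 1.97], [-1.09, 1.5], [-2.87, 1.71], [-2.94, -0.07], [-3.05, 3.05]. Speed limits (rad/s): [2.57, 2.57, 3.14, 3.14, 3.14, 3.14].

### API

Orientations are given as a rotation vector (axis times angle).
In Python, from workcell import telemetry, capture, camera_info, finish_job gives the robot as it stands. The module is installed in compiled form; this text tells all that it offers.
- The arm moves only by the tool arm_command, never from a script. Its argument "series" is a list of rows, each a list of 3 entries, a list of its own where there are three numbers: the shift along the tool's x, y, z in cm, then the turn about the tool's z in rad, then the opening in per cent of the stroke, from 0 (shut) to 100 (fully open). In form: [[[x, y, z], turn, hand], ...]. A call has 1 to 8 rows; each row shifts and turns the pose as measured when the row begins, along the tool's axes as they then stand; what a row does not reach is not made up. A row lasts 1/12 s, in which the tool goes at most 41.7 mm and 7.16 degrees, less where a joint would pass 70% of its speed; a pose out of reach is approached as far as the arm can. A call with a gripper value outside its range is refused whole. The fingers move at their own pace and stop on an object; "squeeze" is the grip in N (left out, the last holds). Time passes only in rows, so rows that do not move let the fingers close. It gives the time, the measured TCP pose, the force and the opening at its end, in the units of the state.
- telemetry.read_state(): the state, without advancing time (a new reading comes with each control period).
- capture(name): name is "scene" or "top"; returns the picture (384x512x3 uint8, blue, green, red); there is no depth.
- camera_info(name): a dict with "fovy" (degrees; the focal length in pixels is half the picture's height over the tangent of half this angle, whatever the lens; pixels are square), "cx", "cy" (the principal point, pixels), "rvec" (rotation vector, rad) and "tvec" (3), from world to camera coordinates, as OpenCV has them. Camera axes: x right, y down, z forward; pixel columns grow to the right and rows downward; lengths in m; the calibration is good to about 2 mm. A picture is of the moment at which its call begins. camera_info takes no time and is no camera call.
- finish_job(): hands the job in, once; it reports no verdict.
The state is a dict: "t": time; "joint_pos": joint angles; "dq": joint speeds; "tau": joint torques, N m; "ee_pos": TCP position; "tool_rot": TCP orientation; "contact_force": force on the tool from outside, world axes, zero at the start; "ft_torque": the same for the moment, N m; "width": finger opening in m.
Only numpy, scipy, OpenCV 4.12 (cv2) and the standard library are available. Lean on these libraries where they do the work, as an engineer would, in place of code of your own. Each camera call takes 0.05 s, during which the arm holds its last target. There are 200 camera calls.

### The job

Pick up the blue catch tray by its black grip post, hold it under the dispenser's chute and raise it so that its rim lifts the yellow gate and the brass ball rolls off into the tray and settles in the pocket. Without tipping the tray, dropping the ball or setting the tray down again, carry it to the open valve body (not the one with the red cap) and finish still holding it there, level and still, with the pocket centred over the open mouth and the tray's underside about 8 cm above it, for the fitter to take the ball. Leave the spanner, gauge and jar where they are.

Things in the scene. Friction and masses are not known exactly. Their poses are not given: they have to be found in the camera images.
- tray_pocket (a point): Seat point of the catch tray: the ball's centre when seated. The tray is an open blue square dish, 100 x 100 mm, 32 mm high, walls 3 mm, white floor sloping 8 degrees to a central pocket 18 mm wide. This point is at the dish's centre, 18 mm above the underside, 14 mm below the rim. Tray axes: z up, x from the grip post to the dish, y parallel to a wall. About 0.22 kg.
- tray_handle (a point): Black square grip post of the tray, 24 x 24 mm, 90 mm from the pocket on the tray's -x side, sides along the tray's axes, top 95 mm above the underside. This point: on its axis, 70 mm above the underside, 25 mm below its top; grip it here from above, best with the fingers closing along the tray's y, firmly (60 N or more) as the dish hangs to one side. Axes as the tray's.
- chute_lip (a point): Middle of the chute floor's lower edge, ball exit, 170 mm above the bench. The dispenser is fixed: a dark steel chute 38 mm wide, sloping 15 degrees down to this lip, on a blue column 103 to 127 mm behind it. Axes: z up, x level, from the lip back beneath the chute; the ball comes out towards -x. The chute's underside is 4 mm below the lip. Catch with the pocket 15 mm in front (-x).
- gate_feet (a point): Underside of the yellow lift gate's two feet, midway between them; shut, it is 40 mm below the lip and 4 mm in front. Axes as the chute's. Each foot is a bar 16 mm deep (x), 21 to 67 mm out to either side (y): the rims of the tray's side walls (48 mm either side of the pocket) lift them when the tray rises with its x along the chute's x. The ball passes between the feet.
- gate (a joint): Height by which the lift gate is raised, m: 0 shut, stop at 0.034; the ball is free to roll out by 0.028 at the latest. The gate slides straight up, weighs 0.06 kg and falls shut by itself when let down.
- ball_center (a point): Centre of the polished brass check-valve ball, 25 mm in diameter, 70 g. At the start it rests on the chute against the gate, 11 mm behind the lip.
- open_mouth (a point): Centre of the open mouth of the uncapped grey valve body, at its top, 70 mm above the bench. The body is fixed, 62 mm across, with a stub pipe on two opposite sides (124 mm over their ends); the empty round bore is 42 mm wide. z up.
- capped_top (a point): Top of the red cap on the other, closed valve body, 92 mm above the bench; otherwise the same as the open one. Fixed; not to be used.
- spanner: Loose steel spanner lying on the bench, 170 mm long; leave alone.
- gauge: Loose pressure gauge lying face up on the bench, 62 mm across, 23 mm high; leave alone.
- jar: Loose white jar with blue lid standing on the bench, 60 mm across, 75 mm high; leave alone.
- tray: The whole catch tray. Its origin is the centre of the dish's underside, directly below the pocket; axes as given for the pocket.

How it is judged:
By the outcome, as a careful person would: the job done as asked, in the order asked, and still so for the second after the job is handed in, while the arm keeps its last pose, push and grip.
It also fails if it takes over 58 s, if anything falls off the work surface, if the arm or the gripper's body presses on something with over 40 N, if the wrist force passes 120 N, or if a joint passes its speed limit or range.

## Working session

There is one attempt and no reset: what is moved stays moved. The work goes in short steps, Python scripts to look and compute and a tool call to move; the robot and the scene stay as the last step left them, time stands still between calls to the robot, and variables do not carry over. Pictures are saved under pics/ and viewed, about 8 in all and at most 12, crops included, and the job is handed in when it is done.

Besides the shell and the picture viewer there is one more tool, called after "Call:" as name(argument=value, ...) on one line, values as JSON. arm_command: Moves the arm, as the interface text tells. Its arguments: {"type":"object","properties":{"series":{"type":"array","items":{"type":"array"}},"squeeze":{"type":"number"}},"required":["series"]}

```bash
mkdir -p pics; ls; python3 - <<'E'
from workcell import telemetry, capture, camera_info
import cv2
for n in("scene","top"):
    cv2.imwrite(f"pics/{n}0.png",capture(n)); print(n,camera_info(n))
print(telemetry.read_state())
E
```

```text
pics
scene {'fovy': 47.38846687501409, 'cx': 253.9279138552589, 'cy': 187.1686664812439, 'rvec': array([ 0.75927288,  2.56536209, -1.13536871]), 'tvec': array([ 0.43757188, -0.13658745,  1.57284688])}
top {'fovy': 49.46538868545733, 'cx': 255.20084089315142, 'cy': 190.412684687677, 'rvec': array([ 2.11046893, -2.15199955,  0.12546236]), 'tvec': array([0.06721362, 0.56184292, 1.0285824 ])}
{'t': 0.1, 'joint_pos': array([ 1.57861610e+00,  2.55657948e-01,  1.07103948e-01, -3.86645213e-04,
       -1.42386737e+00, -2.84574840e-01]), 'dq': array([ 0.00077646, -0.00173478,  0.00281834,  0.00035423,  0.00141154,
       -0.00023794]), 'tau': array([-2.87195893e-03, -3.87603521e+01,  2.38474095e+01,  5.37790507e+00,
       -3.74585899e-03,  5.87634432e-06]), 'ee_pos': array([0.15013217, 0.5286542 , 0.23049552]), 'tool_rot': array([ 3.10990262e+00, -4.33198851e-01, -2.22340544e-04]), 'contact_force': array([-0.2828923 ,  0.45497634, -0.71459233]), 'ft_torque': array([ 0.0492329 , -0.05918978,  0.00614288]), 'width': 0.08522527929698111}
```

View pics/scene0.png

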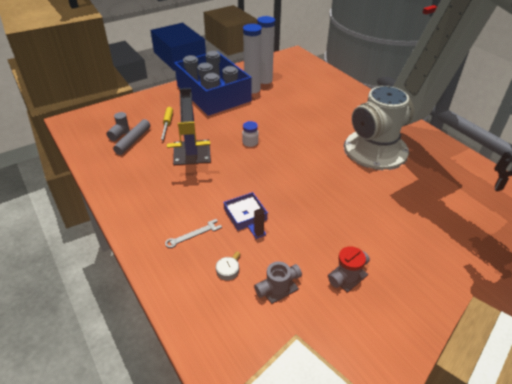

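View pics/top0.png

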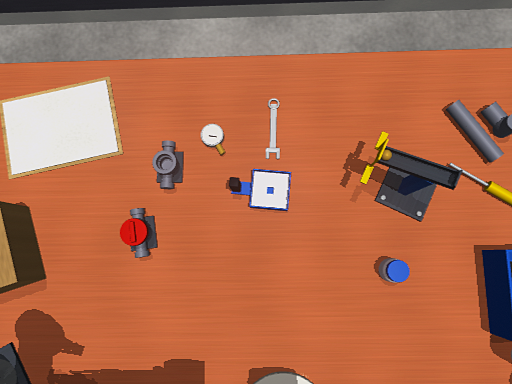

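The scene view shows the tray mid-bench, the dispenser beyond it and the two valves nearer the bottom. In the top view I read tray pocket ≈(270,190), post ≈(235,185), gate ≈(375,158), ball ≈(387,155), open mouth ≈(165,163) and capped valve ≈(134,232). Next I'll enlarge these and measure.

```bash
cat > h.py <<'E'
import numpy as np, cv2
from workcell import telemetry, capture, camera_info
def cam(n):
    c=camera_info(n); f=192/np.tan(np.radians(c['fovy'])/2)
    K=np.array([[f,0,c['cx']],[0,f,c['cy']],[0,0,1]]); return K,c['rvec'],c['tvec']
def ray(n,uv,z):
    K,r,t=cam(n); R=cv2.Rodrigues(r)[0]; C=-R.T@t
    d=R.T@np.linalg.inv(K)@np.array([*uv,1.]); return C+d*(z-C[2])/d[2]
def proj(n,P):
    K,r,t=cam(n); return cv2.projectPoints(np.float64(P).reshape(-1,1,3),r,t,K,None)[0].reshape(-1,2)
E
python3 - <<'E'
from h import *
im=cv2.imread("pics/top0.png")
def crop(x,y,w,h,s): return cv2.resize(im[y:y+h,x:x+w],None,fx=s,fy=s,interpolation=cv2.INTER_CUBIC)
a=crop(215,155,100,66,4); b=crop(130,130,100,66,4); c=crop(335,115,100,132,4)
out=np.hstack([np.vstack([a,b]),c]); cv2.imwrite("pics/m.png",out); print(out.shape)
for n,uv,z in [("pocket",(270,190),.018),("post",(235,185),.095),("mouth",(165,163),.07),("ball",(387,155),.185),("jar",(398,271),.075),("gauge",(212,135),.023),("red",(134,232),.092)]: print(n,ray("top",uv,z).round(3))
E
```

```text
(528, 800, 3)
pocket [0.567 0.018 0.018]
post [0.57  0.104 0.095]
mouth [0.634 0.284 0.07 ]
ball [ 0.615 -0.243  0.185]
jar [ 0.356 -0.284  0.075]
gauge [0.718 0.17  0.023]
red [0.46  0.352 0.092]
```

View pics/m.png

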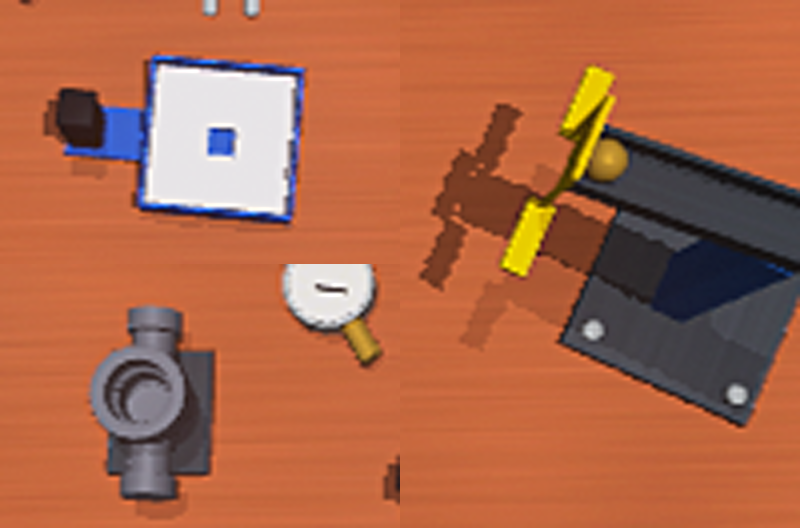

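The enlarged view (4x) gives:
- **Tray rim corners:** (253,169.3), (290.8,172.3), (287.8,210.5), (249.8,207).
- **Mouth centre:** (164.5,162.3).
- **Ball:** (386.8,155).
- **Foot outer ends:** (385.3,132.8) and (363.3,183).

```bash
python3 - <<'E'
from h import *
K,r,t=cam("top"); R=cv2.Rodrigues(r)[0]; print("C",-R.T@t)
q=np.array([(152,57),(303,69),(291,222),(139,208)])/4+[215,155]-.4
P=np.array([ray("top",u,.032) for u in q]); c=P.mean(0)
print(P.round(3),"centre",c, [np.linalg.norm(P[i]-P[i-1]).round(4) for i in range(4)])
x=(P[1]+P[2]-P[0]-P[3])[:2]; print("tray yaw",np.degrees(np.arctan2(x[1],x[0])), np.degrees(np.arctan2(*(P[0]-P[3])[:2][::-1])))
pt=ray("top",(215+75/4-.4,155+104/4-.4),.095) # post top approx
print("post",pt, "dist",np.linalg.norm((pt-c)[:2]),"yaw",np.degrees(np.arctan2(*(c-pt)[:2][::-1])))
for nm,u,z in [("mouth",(164.1,162.0),.07),("ball",(386.4,154.6),.186)]: print(nm,ray("top",u,z))
for z in (.13,.136,.142):
    a=ray("top",(384.9,132.4),z); b=ray("top",(362.9,182.6),z); d=(a-b)[:2]
    print(z,np.linalg.norm(d),(a+b)/2,"yaw x",np.degrees(np.arctan2(d[1],d[0]))-90)
# scene crops
im=cv2.imread("pics/scene0.png")
f=lambda x,y,w,h,s:cv2.resize(im[y:y+h,x:x+w],None,fx=s,fy=s,interpolation=cv2.INTER_CUBIC)
cv2.imwrite("pics/m2.png",np.hstack([f(150,80,66,100,6),f(215,185,66,100,6)]))
E
```

```text
C [0.40586575 0.02627662 1.10124903]
[[ 0.622  0.062  0.032]
 [ 0.611 -0.036  0.032]
 [ 0.512 -0.025  0.032]
 [ 0.523  0.072  0.032]] centre [0.56687462 0.01841144 0.032     ] [np.float64(0.0995), np.float64(0.0988), np.float64(0.1004), np.float64(0.0982)]
tray yaw -96.21125534224788 -5.771123909124575
post [0.58073792 0.10798174 0.095     ] dist 0.09063679593771584 yaw -98.79817792904232
mouth [0.63708495 0.28614285 0.07      ]
ball [ 0.61597264 -0.24147962  0.186     ]
0.13 0.13352341196699066 [ 0.62302352 -0.22840377  0.13      ] yaw x -116.05210852698926
0.136 0.13269855609154166 [ 0.621682   -0.22683045  0.136     ] yaw x -116.05210852698927
0.142 0.13187370021609277 [ 0.62034049 -0.22525713  0.142     ] yaw x -116.05210852698926
```

View pics/m2.png

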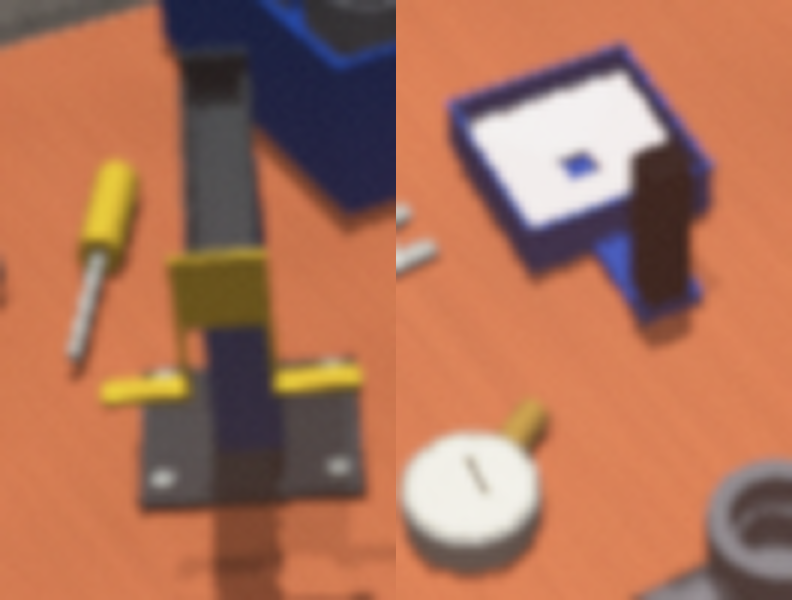

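Scene crop: the gate is shut with its foot outer ends at about (166.7,145.5) and (210.3,142.8). The tray is upright, with its post top near (324.8... → 215+265/6=259,185+150/6=210). I'll check my model against the scene camera and plan the approach.

```bash
cat >> h.py <<'E'
from scipy.spatial.transform import Rotation as Ro
def tool():
    s=telemetry.read_state(); R=Ro.from_rotvec(s['tool_rot']).as_matrix()
    return s,s['ee_pos'],np.arctan2(R[1,0],R[0,0]),np.degrees(np.arccos(-R[2,2]))
def plan(target,yaw,n):
    """rows (tool axes, cm; turn) to go smoothly from here to target; yaw = world deg of tool x"""
    s,p,a,_=tool(); d=np.array(target)-p; da=(np.radians(yaw)-a+np.pi)%(2*np.pi)-np.pi
    w=np.arange(n+1)/n; w=w*w*(3-2*w); out=[]
    for i in range(n):
        v=d*(w[i+1]-w[i]); h=a+da*w[i]
        out.append([[round(100*(np.cos(h)*v[0]+np.sin(h)*v[1]),2),round(100*(np.sin(h)*v[0]-np.cos(h)*v[1]),2),round(-100*v[2],2)],round(-da*(w[i+1]-w[i]),3)])
    for i in range(0,n,8): print(out[i:i+8])
def show():
    s,p,a,tilt=tool(); print("t",round(s['t'],2),"p",p.round(4),"yaw",np.degrees(a).round(2),"tilt",tilt.round(2),"F",s['contact_force'].round(1),"M",s['ft_torque'].round(2),"w",s['width'].round(4),"q",s['joint_pos'].round(2))
E
python3 - <<'E'
from h import *
def fr(o,yaw,pts):
    c,s=np.cos(np.radians(yaw)),np.sin(np.radians(yaw)); return np.array(o)+np.array(pts)@np.array([[c,s,0],[-s,c,0],[0,0,1]])
print("feet",proj("scene",fr((.6205,-.231,.17),-116,[(-.004,.067,-.036),(-.004,-.067,-.036)])), "want 166.7,145.5/210.3,142.8")
print("post top",proj("scene",fr((.5669,.0184,0),-96.2,[(-.09,0,.095)])),"want 326-> 259.5,209.5")
print("col base",proj("top",fr((.6205,-.231,.0),-116,[(.115,0,0)])))
show(); plan((.577,.108,.18),-96.2,16)
E
```

```text
feet [[166.10918531 144.66079838]
 [209.17429154 141.66318267]] want 166.7,145.5/210.3,142.8
post top [[258.92023237 210.23187096]] want 326-> 259.5,209.5
col base [[403.17953606 186.94018617]]Traceback (most recent call last):
  File "<stdin>", line 7, in <module>
  File "h.py", line 24, in show
    s,p,a,tilt=tool(); print("t",round(s['t'],2),"p",p.round(4),"yaw",np.degrees(a).round(2),"tilt",tilt.round(2),"F",s['contact_force'].round(1),"M",s['ft_torque'].round(2),"w",s['width'].round(4),"q",s['joint_pos'].round(2))
                                                                                                                                                                                  ^^^^^^^^^^^^^^^^
AttributeError: 'float' object has no attribute 'round'
```

```bash
sed -i "s/s\['width'\].round(4)/round(float(s['width']),4)/" h.py; python3 -c "
from h import *
show(); plan((.577,.108,.18),-96.2,24)"
```

```text
t 0.1 p [0.1501 0.5287 0.2305] yaw -15.86 tilt 0.1 F [-0.3  0.5 -0.7] M [ 0.05 -0.06  0.01] w 0.0852 q [ 1.58  0.26  0.11 -0.   -1.42 -0.28]
[[[np.float64(0.27), np.float64(0.15), np.float64(0.03)], np.float64(0.007)], [[np.float64(0.77), np.float64(0.42), np.float64(0.07)], np.float64(0.02)], [[np.float64(1.24), np.float64(0.64), np.float64(0.12)], np.float64(0.033)], [[np.float64(1.69), np.float64(0.8), np.float64(0.16)], np.float64(0.044)], [[np.float64(2.1), np.float64(0.88), np.float64(0.19)], np.float64(0.053)], [[np.float64(2.49), np.float64(0.89), np.float64(0.22)], np.float64(0.062)], [[np.float64(2.84), np.float64(0.82), np.float64(0.25)], np.float64(0.069)], [[np.float64(3.14), np.float64(0.68), np.float64(0.27)], np.float64(0.075)]]
[[[np.float64(3.39), np.float64(0.47), np.float64(0.29)], np.float64(0.08)], [[np.float64(3.57), np.float64(0.21), np.float64(0.3)], np.float64(0.084)], [[np.float64(3.68), np.float64(-0.1), np.float64(0.31)], np.float64(0.086)], [[np.float64(3.71), np.float64(-0.42), np.float64(0.31)], np.float64(0.087)], [[np.float64(3.66), np.float64(-0.74)
[... 194 characters left out ...]
, [[np.float64(3.07), np.float64(-1.51), np.float64(0.29)], np.float64(0.08)]]
[[[np.float64(2.76), np.float64(-1.65), np.float64(0.27)], np.float64(0.075)], [[np.float64(2.42), np.float64(-1.7), np.float64(0.25)], np.float64(0.069)], [[np.float64(2.05), np.float64(-1.67), np.float64(0.22)], np.float64(0.062)], [[np.float64(1.68), np.float64(-1.54), np.float64(0.19)], np.float64(0.053)], [[np.float64(1.3), np.float64(-1.33), np.float64(0.16)], np.float64(0.044)], [[np.float64(0.93), np.float64(-1.04), np.float64(0.12)], np.float64(0.033)], [[np.float64(0.56), np.float64(-0.67), np.float64(0.07)], np.float64(0.02)], [[np.float64(0.19), np.float64(-0.24), np.float64(0.03)], np.float64(0.007)]]
```

Call:
arm_command(series=[[[0.5,0.3,0],0.02,100],[[1.2,0.6,0.1],0.03,100],[[1.7,0.8,0.2],0.04,100],[[2.1,0.9,0.2],0.05,100],[[2.5,0.9,0.2],0.06,100],[[2.8,0.8,0.2],0.07,100],[[3.1,0.7,0.3],0.075,100],[[3.4,0.5,0.3],0.08,100]])

```text
t: 0.77
ee_pos: [0.2842, 0.3928, 0.2122]
tool_rot: [2.932, -1.111, 0.001]
contact_force: [1.5, -0.3, 0.3]
width: 0.0855
```

Call:
arm_command(series=[[[3.5,0.2,0.3],0.085,100],[[3.6,-0.1,0.3],0.085,100],[[3.6,-0.4,0.3],0.085,100],[[3.6,-0.7,0.3],0.085,100],[[3.5,-1.0,0.3],0.085,100],[[3.3,-1.3,0.3],0.085,100],[[3.0,-1.5,0.3],0.08,100],[[2.7,-1.6,0.3],0.075,100]])

```text
t: 1.43
ee_pos: [0.4868, 0.1698, 0.188]
tool_rot: [2.358, -2.067, 0.004]
contact_force: [0.5, 0.1, -0.0]
width: 0.085
```

```bash
sed -i 's/round(\(100\*([^]]*\),2)/float(&)/' h.py; python3 - <<'E'
import re
s=open('h.py').read()
i=s.index("        out.append"); j=s.index("    for i in range(0,n,8)")
s=s[:i]+"""        out.append([[float(round(100*x,2)) for x in (np.cos(h)*v[0]+np.sin(h)*v[1],np.sin(h)*v[0]-np.cos(h)*v[1],-v[2])],float(round(-da*(w[i+1]-w[i]),3))])
"""+s[j:]
open('h.py','w').write(s)
from h import *
show(); plan((.577,.108,.15),-96.2,8)
E
```

```text
t 1.43 p [0.4868 0.1698 0.188 ] yaw -82.49 tilt 0.37 F [ 0.5  0.1 -0. ] M [ 0.14 -0.06 -0.02] w 0.085 q [ 0.64  0.21 -0.07  0.   -1.3  -0.51]
[[[0.31, -0.35, 0.16], 0.01], [[0.82, -0.93, 0.43], 0.027], [[1.12, -1.35, 0.61], 0.038], [[1.22, -1.59, 0.7], 0.044], [[1.15, -1.64, 0.7], 0.044], [[0.94, -1.48, 0.61], 0.038], [[0.63, -1.07, 0.43], 0.027], [[0.23, -0.41, 0.16], 0.01]]
```

Call:
arm_command(series=[[[1.3,-1.4,0.4],0.05,100],[[1.1,-1.4,0.5],0.045,100],[[1.1,-1.4,0.5],0.045,100],[[1.0,-1.4,0.5],0.04,100],[[0.8,-1.2,0.5],0.03,100],[[0.5,-0.9,0.5],0.02,100],[[0.3,-0.5,0.3],0.01,100],[[0,0,0],0,100]])

```text
t: 2.1
ee_pos: [0.5731, 0.0904, 0.1523]
tool_rot: [2.041, -2.375, 0.004]
contact_force: [-0.1, -0.1, -0.4]
width: 0.0856
```

```bash
python3 - <<'E'
from h import *
im=capture("top"); cv2.imwrite("pics/t2.png",cv2.resize(im[130:240,190:310],None,fx=5,fy=5,interpolation=cv2.INTER_CUBIC))
im=capture("scene"); cv2.imwrite("pics/s2.png",cv2.resize(im[130:280,180:330],None,fx=4,fy=4,interpolation=cv2.INTER_CUBIC))
show(); plan((.577,.108,.12),-96.2,1)
E
```

```text
t 2.2 p [0.5728 0.0915 0.1532] yaw -98.53 tilt 0.58 F [-0.1  0.5 -0.3] M [ 0.07  0.03 -0.03] w 0.0855 q [ 0.43  0.35  0.04  0.01 -1.27 -0.58]
[[[-1.7, -0.17, 3.32], -0.041]]
```

View pics/s2.png

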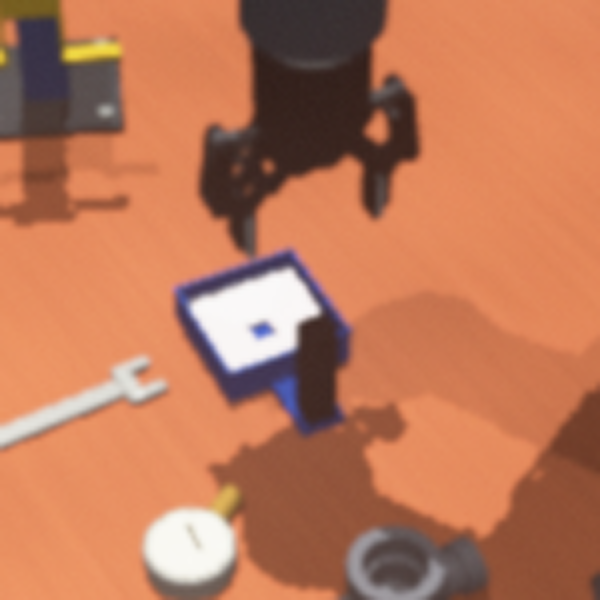

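The hand is level above the tray with the fingers open on either side, slightly towards the dish. That fits the remaining −1.7 cm along tool x. I'll correct it and descend.

Call:
arm_command(series=[[[-0.4,-0.05,0.3],-0.01,100],[[-0.5,-0.05,0.5],-0.01,100],[[-0.5,-0.05,0.5],-0.01,100],[[-0.3,0,0.5],-0.01,100],[[0,0,0.5],0,100],[[0,0,0.3],0,100],[[0,0,0],0,100],[[0,0,0],0,100]])

```text
t: 2.87
ee_pos: [0.5751, 0.1133, 0.1256]
tool_rot: [2.105, -2.322, 0.005]
contact_force: [-0.9, -0.9, 1.3]
width: 0.0852
```

```bash
python3 - <<'E'
from h import *
show(); plan((.577,.108,.051),-96.2,1)
E
```

```text
t 2.87 p [0.5751 0.1133 0.1256] yaw -95.61 tilt 0.46 F [-0.9 -0.9  1.3] M [-0.01 -0.01 -0.04] w 0.0852 q [ 0.46  0.38  0.01  0.01 -1.21 -0.56]
[[[0.51, -0.24, 7.46], 0.01]]
```

Call:
arm_command(series=[[[0.2,-0.1,0.6],0.005,100],[[0.2,-0.1,1.0],0.005,100],[[0.1,0,1.2],0,100],[[0,0,1.2],0,100],[[0,0,1.2],0,100],[[0,0,0.9],0,100],[[0,0,0.5],0,100],[[0,0,0],0,100]])

```text
t: 3.53
ee_pos: [0.5767, 0.105, 0.0537]
tool_rot: [2.088, -2.338, 0.005]
contact_force: [-0.2, -0.8, 0.3]
width: 0.0851
```

```bash
python3 - <<'E'
from h import *
im=capture("scene"); cv2.imwrite("pics/s3.png",cv2.resize(im[160:260,200:300],None,fx=6,fy=6,interpolation=cv2.INTER_CUBIC))
show(); plan((.577,.108,.051),-96.2,1)
E
```

```text
t 3.58 p [0.5769 0.1051 0.0542] yaw -96.47 tilt 0.42 F [ 1.  -0.8 -1. ] M [-0.01 -0.05  0.  ] w 0.0853 q [ 0.45  0.44 -0.09  0.01 -1.04 -0.57]
[[[-0.29, 0.03, 0.32], -0.005]]
```

View pics/s3.png

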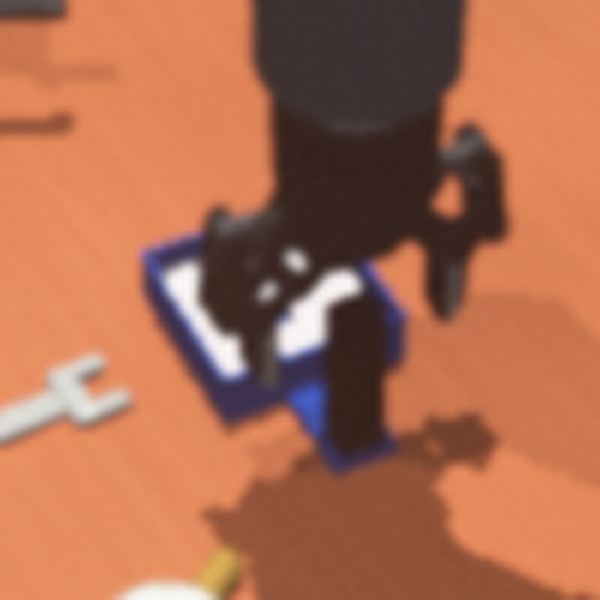

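The fingers straddle the post: tips at crop x≈268 and 445, post at 355, so it's centred. I'll close with 90 N.

Call:
arm_command(series=[[[-0.2,0,0.2],0,100],[[0,0,0],0,100],[[0,0,0],0,0],[[0,0,0],0,0],[[0,0,0],0,0],[[0,0,0],0,0],[[0,0,0],0,0],[[0,0,0],0,0]], squeeze=90)

```text
t: 4.25
ee_pos: [0.5795, 0.1082, 0.0554]
tool_rot: [2.093, -2.342, 0.01]
contact_force: [-0.0, 0.2, -1.3]
width: 0.0227
```

Call:
arm_command(series=[[[0,0,0],0,0],[[0,0,0],0,0],[[0,0,0],0,0],[[0,0,0],0,0]])

```text
t: 4.58
ee_pos: [0.5795, 0.1082, 0.0554]
tool_rot: [2.093, -2.342, 0.009]
contact_force: [0.6, 0.1, -0.3]
width: 0.0231
```

```bash
python3 -c "
from h import *
show()"
```

```text
t 4.58 p [0.5795 0.1082 0.0554] yaw -96.43 tilt 0.34 F [ 0.6  0.1 -0.3] M [ 0.06  0.04 -0.01] w 0.0231 q [ 0.45  0.44 -0.09  0.01 -1.04 -0.57]
```

Call:
arm_command(series=[[[0,0,-0.3],0,0],[[0,0,-0.6],0,0],[[0,0,-1.0],0,0],[[0,0,-1.3],0,0],[[0,0,-1.3],0,0],[[0,0,-1.2],0,0],[[0,0,-0.9],0,0],[[0,0,-0.5],0,0]])

```text
t: 5.25
ee_pos: [0.5766, 0.1079, 0.1299]
tool_rot: [2.087, -2.339, 0.003]
contact_force: [0.1, 0.0, -2.1]
width: 0.0228
```

Call:
arm_command(series=[[[0,0,0],0,0],[[0,0,0],0,0],[[0,0,0],0,0]])

```text
t: 5.5
ee_pos: [0.577, 0.1082, 0.1315]
tool_rot: [2.089, -2.341, 0.004]
contact_force: [0.5, -0.9, -1.4]
width: 0.0229
```

```bash
python3 -c "
from h import *
show(); plan((.6665,-.1366,.128),-116.2,24)
im=capture('scene'); cv2.imwrite('pics/s4.png',im)"
```

```text
t 5.5 p [0.577  0.1082 0.1315] yaw -96.51 tilt 0.26 F [ 0.5 -0.9 -1.4] M [ 0.05 -0.01  0.02] w 0.0229 q [ 0.45  0.38  0.02  0.   -1.22 -0.57]
[[[0.12, -0.06, 0.0], 0.002], [[0.34, -0.17, 0.01], 0.005], [[0.54, -0.28, 0.01], 0.008], [[0.72, -0.37, 0.01], 0.011], [[0.88, -0.47, 0.01], 0.013], [[1.01, -0.55, 0.02], 0.015], [[1.12, -0.64, 0.02], 0.017], [[1.2, -0.71, 0.02], 0.018]]
[[[1.27, -0.78, 0.02], 0.02], [[1.31, -0.84, 0.02], 0.021], [[1.33, -0.9, 0.02], 0.021], [[1.33, -0.94, 0.02], 0.021], [[1.31, -0.97, 0.02], 0.021], [[1.27, -0.98, 0.02], 0.021], [[1.21, -0.98, 0.02], 0.021], [[1.14, -0.96, 0.02], 0.02]]
[[[1.05, -0.92, 0.02], 0.018], [[0.95, -0.86, 0.02], 0.017], [[0.84, -0.79, 0.02], 0.015], [[0.71, -0.69, 0.01], 0.013], [[0.58, -0.57, 0.01], 0.011], [[0.43, -0.43, 0.01], 0.008], [[0.27, -0.27, 0.01], 0.005], [[0.09, -0.1, 0.0], 0.002]]
```

Call:
arm_command(series=[[[0.2,-0.1,0],0.005,0],[[0.4,-0.2,0],0.005,0],[[0.6,-0.3,0],0.01,0],[[0.8,-0.4,0],0.01,0],[[0.9,-0.5,0],0.015,0],[[1.0,-0.6,0],0.015,0],[[1.1,-0.6,0],0.02,0],[[1.2,-0.7,0],0.02,0]])

```text
t: 6.22
ee_pos: [0.601, 0.0361, 0.1287]
tool_rot: [1.957, -2.446, 0.001]
contact_force: [0.5, 0.0, -2.9]
width: 0.0228
```

Call:
arm_command(series=[[[1.3,-0.8,0],0.02,0],[[1.3,-0.8,0],0.02,0],[[1.3,-0.9,0],0.02,0],[[1.3,-0.9,0],0.02,0],[[1.3,-0.9,0],0.02,0],[[1.2,-0.9,0],0.02,0],[[1.1,-0.9,0],0.02,0],[[1.0,-0.9,0],0.02,0]])

```text
t: 6.88
ee_pos: [0.6419, -0.0953, 0.1286]
tool_rot: [1.724, -2.614, 0.003]
contact_force: [-0.0, 0.7, -2.7]
width: 0.0229
```

```bash
python3 -c "
from h import *
show(); plan((.6665,-.1366,.128),-116.2,10)"
```

```text
t 6.88 p [ 0.6419 -0.0953  0.1286] yaw -113.2 tilt 0.61 F [-0.   0.7 -2.7] M [ 0.11 -0.11  0.  ] w 0.0229 q [ 0.1   0.5   0.2   0.01 -1.29 -0.5 ]
[[[0.08, -0.11, 0.0], 0.001], [[0.21, -0.3, 0.0], 0.004], [[0.31, -0.44, 0.01], 0.006], [[0.38, -0.53, 0.01], 0.007], [[0.41, -0.58, 0.01], 0.008], [[0.4, -0.59, 0.01], 0.008], [[0.37, -0.54, 0.01], 0.007], [[0.3, -0.45, 0.01], 0.006]]
[[[0.2, -0.31, 0.0], 0.004], [[0.07, -0.11, 0.0], 0.001]]
```

Call:
arm_command(series=[[[0.6,-0.6,0],0.01,0],[[0.4,-0.5,0],0.01,0],[[0.3,-0.4,0],0.01,0],[[0.2,-0.4,0],0.005,0],[[0.1,-0.4,0],0,0],[[0.1,-0.3,0],0,0],[[0,0,0],0,0],[[0,0,0],0,0]])

```text
t: 7.55
ee_pos: [0.6606, -0.1276, 0.1277]
tool_rot: [1.666, -2.65, 0.003]
contact_force: [-1.2, -0.2, -1.7]
width: 0.0229
```

```bash
python3 - <<'E'
from h import *
show(); plan((.6665,-.1366,.128),-116.2,1)
im=capture("top"); cv2.imwrite("pics/t5.png",im)
sc=capture("scene"); cv2.imwrite("pics/s5.png",sc)
a=cv2.resize(im[100:200,300:430],None,fx=4,fy=4,interpolation=cv2.INTER_CUBIC)
b=cv2.resize(sc[90:190,150:218],None,fx=4,fy=4,interpolation=cv2.INTER_CUBIC)
cv2.imwrite("pics/m5.png",np.hstack([a,b]))
E
```

```text
t 7.55 p [ 0.6606 -0.1276  0.1277] yaw -115.7 tilt 0.65 F [-1.2 -0.2 -1.7] M [ 0.12 -0.08 -0.04] w 0.0229 q [ 0.04  0.55  0.28  0.01 -1.32 -0.5 ]
[[[0.55, -0.92, -0.03], 0.009]]
```

View pics/m5.png

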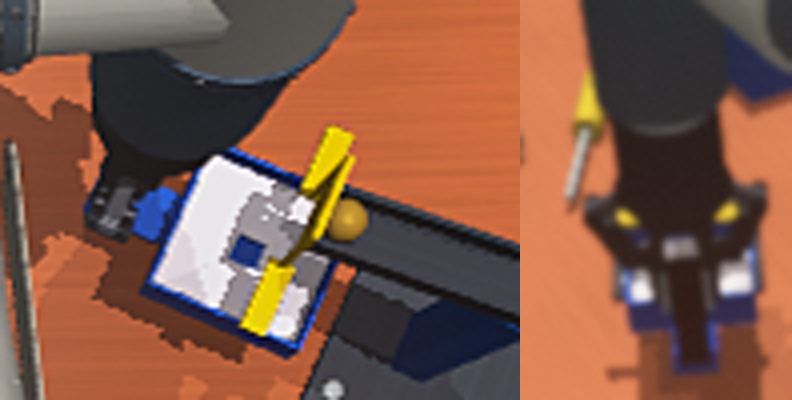

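Top crop: the pocket is at about (362,162.7), the rim corners are at (357,137.5), (337,173) and (373.7,188.7), and the gate feet sit over the dish with the ball still behind the gate. I'll work out the offset to the catch point.

```bash
python3 - <<'E'
from h import *
s,p,a,t=tool()
def lean(rv):
    R=Ro.from_rotvec(rv).as_matrix(); up=-R[:,2]; return np.degrees([up@R[:,0]*0+up[0]*R[0,0]+up[1]*R[1,0], up[0]*R[0,1]+up[1]*R[1,1]]), np.degrees(up[:2])
for n,rv in (("grasp",[2.093,-2.342,.009]),("lift",[2.089,-2.341,.004]),("now",s['tool_rot'])):
    R=Ro.from_rotvec(rv).as_matrix(); print(n,"z-comp of tool x,y (deg):",np.degrees(R[2,:2]).round(2),"yaw",np.degrees(np.arctan2(R[1,0],R[0,0])).round(2))
P=ray("top",(361.6,162.4),p[2]-.0554+.006); print("pocket",P)
print("rel to tcp",P-p,"dist",np.linalg.norm((P-p)[:2]),"yaw",np.degrees(np.arctan2(*(P-p)[:2][::-1])))
q=[ray("top",u,p[2]-.0554+.032) for u in ((356.6,137.1),(336.6,172.6),(373.3,188.4))]
print("rim",np.array(q).round(4),"centre",(q[0]+q[2])/2, [np.linalg.norm(q[i]-q[i+1]).round(4) for i in (0,1)])
print("want pocket",(.627,-.2175))
E
```

```text
grasp z-comp of tool x,y (deg): [ 0.25 -0.22] yaw -96.43
lift z-comp of tool x,y (deg): [0.27 0.05] yaw -96.51
now z-comp of tool x,y (deg): [0.6  0.26] yaw -115.7
pocket [ 0.62234375 -0.21064164  0.07836732]
rel to tcp [-0.03807377 -0.08308586 -0.0494    ] dist 0.09139405122520392 yaw -114.61943121582723
rim [[ 0.6803 -0.1959  0.1044]
 [ 0.5931 -0.1432  0.1044]
 [ 0.5525 -0.229   0.1044]] centre [ 0.61640566 -0.2124644   0.10436732] [np.float64(0.1018), np.float64(0.0949)]
want pocket (0.627, -0.2175)
```

Call:
arm_command(series=[[[0.2,-0.3,0],0.005,0],[[0.2,-0.3,0],0.005,0],[[0.1,-0.2,-0.3],0,0],[[0,0,-0.5],0,0],[[0,0,-0.5],0,0],[[0,0,-0.4],0,0],[[0,0,0],0,0],[[0,0,0],0,0]])

```text
t: 8.32
ee_pos: [0.6663, -0.1354, 0.1478]
tool_rot: [1.653, -2.659, 0.004]
contact_force: [-0.2, -0.8, -2.1]
width: 0.0228
```

```bash
python3 - <<'E'
from h import *
show(); plan((.666,-.136,.184),-116.2,1)
E
```

```text
t 8.32 p [ 0.6663 -0.1354  0.1478] yaw -116.26 tilt 0.6 F [-0.2 -0.8 -2.1] M [ 0.09 -0.09 -0.02] w 0.0228 q [ 0.03  0.55  0.34  0.01 -1.37 -0.49]
[[[0.06, 0.0, -3.62], -0.001]]
```

Call:
arm_command(series=[[[0,0,-0.3],0,0],[[0,0,-0.5],0,0],[[0,0,-0.6],0,0],[[0,0,-0.6],0,0],[[0,0,-0.5],0,0],[[0,0,-0.3],0,0],[[0,0,0],0,0],[[0,0,0],0,0]])

```text
t: 8.98
ee_pos: [0.6662, -0.1348, 0.1788]
tool_rot: [1.654, -2.659, 0.003]
contact_force: [-0.8, -0.2, -3.8]
width: 0.023
```

```bash
python3 - <<'E'
from h import *
show(); plan((.666,-.136,.184),-116.2,1)
im=capture("top"); cv2.imwrite("pics/t6.png",im)
E
```

```text
t 8.98 p [ 0.6662 -0.1348  0.1788] yaw -116.25 tilt 0.58 F [-0.8 -0.2 -3.8] M [ 0.17 -0.12 -0.01] w 0.023 q [ 0.03  0.54  0.4   0.01 -1.44 -0.49]
[[[0.12, -0.04, -0.52], -0.001]]
```

Call:
arm_command(series=[[[0.05,0,-0.2],0,0],[[0.05,0,-0.2],0,0],[[0,0,-0.1],0,0],[[0,0,0],0,0],[[0,0,0],0,0],[[0,0,0],0,0],[[0,0,0],0,0],[[0,0,0],0,0]])

```text
t: 9.7
ee_pos: [0.6655, -0.1353, 0.1828]
tool_rot: [1.653, -2.658, 0.0]
contact_force: [0.5, 0.4, -3.5]
width: 0.023
```

```bash
python3 - <<'E'
from h import *
show()
im=capture("top"); cv2.imwrite("pics/t7.png",im)
sc=capture("scene"); cv2.imwrite("pics/s7.png",sc)
f=lambda i:cv2.resize(i,None,fx=4,fy=4,interpolation=cv2.INTER_CUBIC)
cv2.imwrite("pics/m7.png",np.hstack([f(im[100:200,300:430]),f(sc[90:190,150:218])]))
E
```

```text
t 9.7 p [ 0.6655 -0.1353  0.1828] yaw -116.24 tilt 0.63 F [ 0.5  0.4 -3.5] M [ 0.22 -0.24 -0.02] w 0.023 q [ 0.03  0.54  0.41  0.01 -1.45 -0.49]
```

View pics/m7.png

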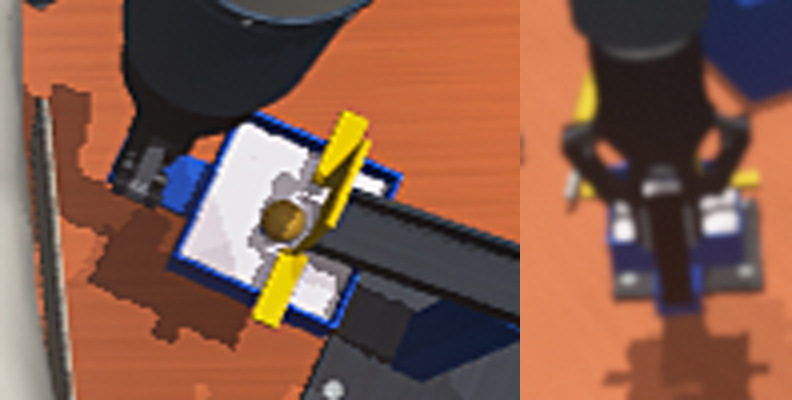

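The gate is raised, and the ball has rolled off the chute into the dish at about (371,155), on the pocket. I'll lower straight down.

Call:
arm_command(series=[[[0,0,0.2],0,0],[[0,0,0.4],0,0],[[0,0,0.6],0,0],[[0,0,0.7],0,0],[[0,0,0.7],0,0],[[0,0,0.6],0,0],[[0,0,0.5],0,0],[[0,0,0.4],0,0]])

```text
t: 10.47
ee_pos: [0.6646, -0.1358, 0.1375]
tool_rot: [1.653, -2.658, 0.0]
contact_force: [0.0, 1.1, -2.7]
width: 0.0229
```

Call:
arm_command(series=[[[0,0,0.2],0,0],[[0,0,0],0,0],[[0,0,0],0,0]])

```text
t: 10.72
ee_pos: [0.6639, -0.1359, 0.1336]
tool_rot: [1.651, -2.656, -0.002]
contact_force: [0.1, 0.1, -3.6]
width: 0.023
```

```bash
python3 - <<'E'
from h import *
show()
im=capture("top"); cv2.imwrite("pics/t8.png",im)
s,p,a,t=tool()
u=p[2]-.0554; px=proj("top",[p[0]+.09*np.cos(a),p[1]+.09*np.sin(a),u+.018])[0]; print("pred pocket px",px)
m=cv2.inRange(cv2.cvtColor(im,cv2.COLOR_BGR2HSV),(14,90,40),(24,255,255)); x,y=px.astype(int)
m[:y-14]=0;m[y+14:]=0;m[:,:x-14]=0;m[:,x+14:]=0
M=cv2.moments(m,True); print("ball px",M['m10']/max(M['m00'],1),M['m01']/max(M['m00'],1),M['m00'])
plan((.655,-.11,.15),-110,1)
E
```

```text
t 10.72 p [ 0.6639 -0.1359  0.1336] yaw -116.25 tilt 0.82 F [ 0.1  0.1 -3.6] M [ 0.19 -0.12 -0.02] w 0.023 q [ 0.03  0.56  0.31  0.01 -1.34 -0.49]
pred pocket px [365.60720019 160.09339179]
ball px 369.4758620689655 160.2206896551724 145.0
[[[-1.92, 1.94, -1.64], -0.109]]
```

```bash
python3 - <<'E'
from h import *
print(proj("scene",[.6371,.2861,.07]),"seen ~279,272")
s,p,a,t=tool(); print("z-comp tool x,y",np.degrees(Ro.from_rotvec(s['tool_rot']).as_matrix()[2,:2]))
x=np.radians(-45); print("tgt",.637-.09*np.cos(x),.286-.09*np.sin(x))
plan((.573,.350,.2054),-45,48)
E
```

```text
[[278.14327058 269.40893333]] seen ~279,272
z-comp tool x,y [0.65057388 0.4863718 ]
tgt 0.5733603896932107 0.34963961030678925
[[[-0.05, 0.04, -0.01], -0.002], [[-0.15, 0.11, -0.03], -0.005], [[-0.25, 0.18, -0.04], -0.008], [[-0.34, 0.25, -0.06], -0.011], [[-0.43, 0.3, -0.08], -0.013], [[-0.52, 0.36, -0.09], -0.016], [[-0.6, 0.4, -0.11], -0.018], [[-0.68, 0.44, -0.12], -0.02]]
[[[-0.77, 0.47, -0.13], -0.023], [[-0.85, 0.49, -0.14], -0.025], [[-0.92, 0.51, -0.15], -0.027], [[-1.0, 0.52, -0.16], -0.028], [[-1.07, 0.52, -0.17], -0.03], [[-1.14, 0.51, -0.18], -0.031], [[-1.21, 0.49, -0.19], -0.033], [[-1.27, 0.47, -0.2], -0.034]]
[[[-1.32, 0.44, -0.2], -0.035], [[-1.37, 0.4, -0.21], -0.036], [[-1.42, 0.36, -0.21], -0.037], [[-1.46, 0.31, -0.22], -0.037], [[-1.49, 0.26, -0.22], -0.038], [[-1.51, 0.21, -0.22], -0.038], [[-1.53, 0.15, -0.22], -0.039], [[-1.54, 0.09, -0.22], -0.039]]
[[[-1.54, 0.03, -0.22], -0.039], [[-1.54, -0.03, -0.22], -0.039], [[-1.53, -0.09, -0.22], -0.038], [[-1.5, -0.14, -0.22], -0.038], [[-1.48, -0.2, -0.22], -0.037], [[-1.44, -0.25, -0.21], -0.037], [[-1.4, -0.29, -0.21], -0.036], [[-1.35, -0.34, -0.2], -0.035]]
[[[-1.3, -0.37, -0.2], -0.034], [[-1.24, -0.4, -0.19], -0.033], [[-1.18, -0.42, -0.18], -0.031], [[-1.11, -0.44, -0.17], -0.03], [[-1.03, -0.44, -0.16], -0.028], [[-0.96, -0.44, -0.15], -0.027], [[-0.88, -0.44, -0.14], -0.025], [[-0.8, -0.42, -0.13], -0.023]]
[[[-0.71, -0.4, -0.12], -0.02], [[-0.62, -0.36, -0.11], -0.018], [[-0.54, -0.33, -0.09], -0.016], [[-0.44, -0.28, -0.08], -0.013], [[-0.35, -0.23, -0.06], -0.011], [[-0.25, -0.17, -0.04], -0.008], [[-0.15, -0.1, -0.03], -0.005], [[-0.05, -0.04, -0.01], -0.002]]
```

Call:
arm_command(series=[[[-0.1,0.05,0],0,0],[[-0.15,0.1,0],-0.005,0],[[-0.25,0.2,0],-0.01,0],[[-0.35,0.25,0],-0.01,0],[[-0.45,0.3,0],-0.015,0],[[-0.5,0.35,0],-0.015,0],[[-0.6,0.4,0],-0.02,0],[[-0.7,0.45,0],-0.02,0]])

```text
t: 11.43
ee_pos: [0.6576, -0.0968, 0.1353]
tool_rot: [1.787, -2.57, 0.001]
contact_force: [0.2, 1.0, -3.2]
width: 0.023
```

Call:
arm_command(series=[[[-0.75,0.45,0],-0.02,0],[[-0.85,0.5,-0.1],-0.025,0],[[-0.9,0.5,-0.15],-0.025,0],[[-1.0,0.5,-0.2],-0.03,0],[[-1.05,0.5,-0.2],-0.03,0],[[-1.1,0.5,-0.2],-0.03,0],[[-1.2,0.5,-0.25],-0.035,0],[[-1.25,0.45,-0.25],-0.035,0]])

```text
t: 12.1
ee_pos: [0.6371, 0.0017, 0.1496]
tool_rot: [2.1, -2.321, -0.002]
contact_force: [0.2, -0.6, -2.4]
width: 0.023
```

Call:
arm_command(series=[[[-1.3,0.45,-0.25],-0.035,0],[[-1.35,0.4,-0.25],-0.035,0],[[-1.4,0.35,-0.25],-0.035,0],[[-1.45,0.3,-0.25],-0.035,0],[[-1.5,0.25,-0.25],-0.04,0],[[-1.5,0.2,-0.25],-0.04,0],[[-1.5,0.15,-0.25],-0.04,0],[[-1.5,0.1,-0.25],-0.04,0]])

```text
t: 12.77
ee_pos: [0.6066, 0.1292, 0.1724]
tool_rot: [2.458, -1.942, -0.004]
contact_force: [0.3, -0.1, -2.5]
width: 0.0233
```

```bash
python3 - <<'E'
from h import *
show()
s,p,a,t=tool(); print("z-comp tool x,y",np.degrees(Ro.from_rotvec(s['tool_rot']).as_matrix()[2,:2]))
im=capture("top"); cv2.imwrite("pics/t9.png",im)
u=p[2]-.0554; px=proj("top",[p[0]+.09*np.cos(a),p[1]+.09*np.sin(a),u+.018])[0]; print("pred pocket px",px)
m=cv2.inRange(cv2.cvtColor(im,cv2.COLOR_BGR2HSV),(14,90,40),(24,255,255)); x,y=px.astype(int)
m[:y-14]=0;m[y+14:]=0;m[:,:x-14]=0;m[:,x+14:]=0
M=cv2.moments(m,True); print("ball px",M['m10']/max(M['m00'],1),M['m01']/max(M['m00'],1),M['m00'])
plan((.573,.350,.2054),-45,1)
E
```

```text
t 12.77 p [0.6066 0.1292 0.1724] yaw -76.61 tilt 0.54 F [ 0.3 -0.1 -2.5] M [ 0.14 -0.04 -0.02] w 0.0233 q [ 0.46  0.42  0.2   0.   -1.36 -0.23]
z-comp tool x,y [0.21271772 0.49595227]
pred pocket px [259.69226925 157.72349109]
ball px 259.8181818181818 158.35064935064935 77.0
[[[-21.97, -1.91, -3.23], -0.547]]
```

The ball is at (259.8,158.4) and the predicted pocket at (259.7,157.7), so it's seated. I'll carry on.

Call:
arm_command(series=[[[-1.5,0.05,-0.2],-0.04,0],[[-1.5,0,-0.2],-0.04,0],[[-1.5,-0.1,-0.2],-0.04,0],[[-1.45,-0.15,-0.2],-0.04,0],[[-1.4,-0.2,-0.2],-0.035,0],[[-1.4,-0.25,-0.2],-0.035,0],[[-1.35,-0.3,-0.2],-0.035,0],[[-1.3,-0.3,-0.2],-0.035,0]])

```text
t: 13.48
ee_pos: [0.5706, 0.2532, 0.1913]
tool_rot: [2.749, -1.508, -0.005]
contact_force: [-0.4, 0.7, -3.5]
width: 0.0228
```

```bash
python3 - <<'E'
from h import *
show()
plan((.573,.350,.2054),-45,12)
E
```

```text
t 13.48 p [0.5706 0.2532 0.1913] yaw -57.5 tilt 0.4 F [-0.4  0.7 -3.5] M [0.12 0.05 0.04] w 0.0228 q [ 0.67  0.42  0.25 -0.   -1.4  -0.1 ]
[[[-0.16, -0.11, -0.03], -0.004], [[-0.44, -0.3, -0.08], -0.012], [[-0.65, -0.45, -0.12], -0.018], [[-0.81, -0.58, -0.14], -0.022], [[-0.9, -0.68, -0.16], -0.026], [[-0.94, -0.75, -0.17], -0.027], [[-0.92, -0.77, -0.17], -0.027], [[-0.84, -0.75, -0.16], -0.026]]
[[[-0.73, -0.68, -0.14], -0.022], [[-0.57, -0.56, -0.12], -0.018], [[-0.37, -0.38, -0.08], -0.012], [[-0.13, -0.14, -0.03], -0.004]]
```

Call:
arm_command(series=[[[-1.2,-0.6,-0.2],-0.03,0],[[-1.0,-0.7,-0.2],-0.03,0],[[-0.9,-0.8,-0.2],-0.03,0],[[-0.8,-0.8,-0.2],-0.03,0],[[-0.7,-0.8,-0.15],-0.025,0],[[-0.6,-0.7,-0.1],-0.02,0],[[-0.5,-0.5,-0.1],-0.02,0],[[-0.4,-0.4,-0.1],-0.015,0]])

```text
t: 14.15
ee_pos: [0.5738, 0.3456, 0.2046]
tool_rot: [2.902, -1.189, -0.006]
contact_force: [-0.1, -0.0, -3.0]
width: 0.023
```

Call:
arm_command(series=[[[-0.2,-0.2,-0.05],-0.01,0],[[-0.1,-0.1,0],0,0],[[0,0,0],0,0],[[0,0,0],0,0],[[0,0,0],0,0]])

```text
t: 14.57
ee_pos: [0.5736, 0.3507, 0.2045]
tool_rot: [2.908, -1.17, -0.007]
contact_force: [-0.3, 0.7, -3.2]
width: 0.023
```

```bash
python3 - <<'E'
from h import *
show()
s,p,a,t=tool(); print("z-comp tool x,y",np.degrees(Ro.from_rotvec(s['tool_rot']).as_matrix()[2,:2]))
im=capture("top"); cv2.imwrite("pics/t10.png",im)
sc=capture("scene"); cv2.imwrite("pics/s10.png",sc)
u=p[2]-.0554; px=proj("top",[p[0]+.09*np.cos(a),p[1]+.09*np.sin(a),u+.018])[0]; print("pred pocket px",px)
m=cv2.inRange(cv2.cvtColor(im,cv2.COLOR_BGR2HSV),(14,90,40),(24,255,255)); x,y=px.astype(int)
m[:y-14]=0;m[y+14:]=0;m[:,:x-14]=0;m[:,x+14:]=0
M=cv2.moments(m,True); b=np.array([M['m10'],M['m01']])/max(M['m00'],1); print("ball px",b,M['m00'],"xyz",ray("top",b,u+.018))
plan((.573,.350,.2054),np.degrees(a),1)
f=lambda i,s:cv2.resize(i,None,fx=s,fy=s,interpolation=cv2.INTER_CUBIC)
cv2.imwrite("pics/m10.png",np.hstack([f(im[110:210,110:210],4),f(sc[210:310,225:325],4)]))
E
```

```text
t 14.57 p [0.5736 0.3507 0.2045] yaw -43.84 tilt 0.49 F [-0.3  0.7 -3.2] M [0.11 0.09 0.02] w 0.023 q [ 0.78  0.52  0.43 -0.   -1.5   0.03]
z-comp tool x,y [-0.08763914  0.47701936]
pred pocket px [152.7993246  152.44210624]
ball px [153.41463415 153.41463415] 82.0 xyz [0.6362156  0.28688782 0.16710064]
[[[-0.01, 0.1, -0.08], -0.0]]
```

View pics/m10.png

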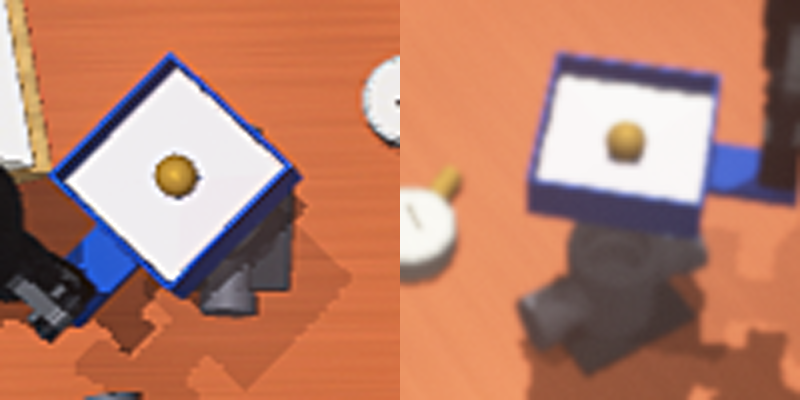

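The ball sits in the pocket over the open valve; top crop ball at (153.6,153.7), and the scene crop agrees at (281.7,245). As a last check, I'll overlay the estimated mouth circle on the first images and compare heights from the two cameras.

```bash
python3 - <<'E'
from h import *
th=np.linspace(0,2*np.pi,60); out=[]
for n in("top","scene"):
    K,r,t=cam(n); im=cv2.imread(f"pics/{n}0.png"); c=proj(n,[.6371,.2861,.07])[0].astype(int)
    o=c-25; s=8; g=cv2.resize(im[o[1]:o[1]+50,o[0]:o[0]+50],None,fx=s,fy=s,interpolation=cv2.INTER_CUBIC)
    for rad in(.021,.031):
        q=proj(n,np.c_[.6371+rad*np.cos(th),.2861+rad*np.sin(th),0*th+.07]); cv2.polylines(g,[np.int32((q+.5-o)*s)],True,(0,255,0),1)
    out.append(g)
cv2.imwrite("pics/m11.png",np.hstack(out))
# triangulate ball from both cameras
Pm=[]; 
for n in("top","scene"):
    K,r,t=cam(n); Pm.append(K@np.c_[cv2.Rodrigues(r)[0],t])
uv=[]
for n,f,c in(("top","t10",(153,153)),("scene","s10",(281,245))):
    m=cv2.inRange(cv2.cvtColor(cv2.imread(f"pics/{f}.png"),cv2.COLOR_BGR2HSV),(12,90,40),(26,255,255)); k=np.zeros_like(m); cv2.circle(k,c,9,255,-1); m&=k
    M=cv2.moments(m,True); uv.append(np.array([[M['m10']/M['m00']],[M['m01']/M['m00']]]))
X=cv2.triangulatePoints(Pm[0],Pm[1],uv[0],uv[1]); print(np.ravel(uv),(X[:3]/X[3]).ravel(),"want z .168"); show()
E
```

```text
[153.44578313 153.46987952 280.9375     244.796875  ] [0.63600492 0.28785354 0.16502752] want z .168
t 14.67 p [0.5737 0.3506 0.2046] yaw -43.85 tilt 0.47 F [-1.1 -0.  -3.2] M [ 0.11  0.07 -0.03] w 0.0227 q [ 0.78  0.52  0.43 -0.   -1.5   0.03]
```

View pics/m11.png

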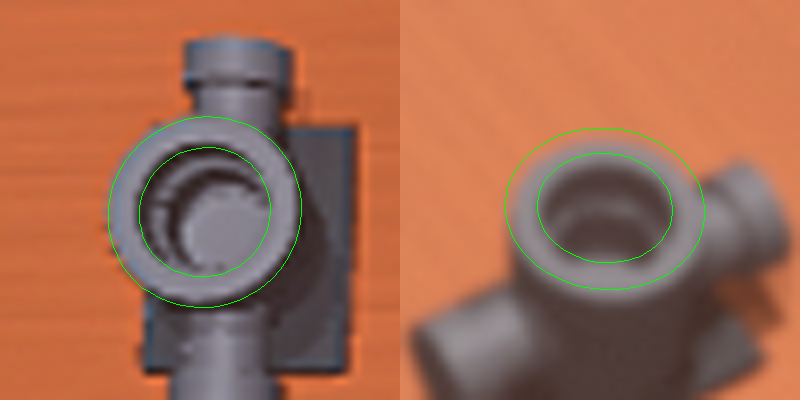

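Call:
arm_command(series=[[[0,0,-0.1],0,0],[[0,0,0],0,0],[[0,0,0],0,0],[[0,0,0],0,0],[[0,0,0],0,0],[[0,0,0],0,0],[[0,0,0],0,0],[[0,0,0],0,0]])

```text
t: 15.33
ee_pos: [0.5739, 0.3497, 0.2063]
tool_rot: [2.908, -1.172, -0.006]
contact_force: [0.4, -0.4, -2.6]
width: 0.0229
```

```bash
python3 - <<'E'
from h import *
from workcell import finish_job
show(); s,p,a,t=tool(); print("dq",np.abs(s['dq']).max(),"pocket",p[0]+.09*np.cos(a),p[1]+.09*np.sin(a),"underside",p[2]-.0554)
if t<1 and abs(p[2]-.205)<.004 and np.abs(s['dq']).max()<.02: print(finish_job())
E
```

```text
t 15.33 p [0.5739 0.3497 0.2063] yaw -43.92 tilt 0.44 F [ 0.4 -0.4 -2.6] M [ 0.1   0.06 -0.03] w 0.0229 q [ 0.78  0.52  0.44 -0.   -1.5   0.03]
dq 0.0018959010055446084 pocket 0.6387404724789816 0.28724590589416377 underside 0.15088244754886285
the job is handed in; nothing more can be done
None
```

The job is done and handed in at t = 15.3 s. I gripped the tray by its post at 90 N and lifted the gate about 29 mm with the rim. The ball rolled into the pocket, and I carried the tray to the open valve body and held it there. I didn't go near the spanner, gauge or jar, but I took no final picture to confirm they hadn't moved.

Last checks:
- **Ball:** seated in the pocket in both cameras just before the final 1 mm lift. I took no picture after that lift.
- **Position:** the arm's readings put the pocket about 2 mm from the mouth centre. The top camera put the ball within about 1 mm of it.
- **Height:** the underside was about 81 mm above the mouth by the arm's readings. Before the final lift, the two cameras put the ball about 2 mm lower than the arm's readings did.
- **Level and still:** tool tilt was 0.44°. It drifted slightly during the moves, so the tray may lean up to about 0.8° relative to when I gripped it. Joint speeds were below 0.002 rad/s.
- **Disagreement:** in the scene camera the mouth appeared about 1 pixel (3 mm) off my estimate, while the top camera matched it. I put this down to calibration and blur and did not correct for it.

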